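Roll a gearbox pin home against a sprung stop

TASK

Without lifting it, roll the loose oiled steel pin along the setting plate by pushing its side, over the little sprung catch and up to the rubber stop pad, and press it home there for about half a second with roughly 10 N (never more than 16 N on the stop, and push only the pin, not the stop). Then ease off and leave the pin resting square between catch and pad, with the other things on the bench undisturbed.

Things in the scene. Friction and masses are not known exactly. Their poses are not given: they have to be found in the camera images.
- plate: Fixed aluminium plate, 340 x 150 mm. Origin: centre of its underside on the bench; x = rolling direction, towards the stop; z up. Rolling floor 18 mm above the origin. Side rails (inner faces 58 mm off the middle line, tops 12 mm above the floor) guide the pin. At x = -167 mm a lip 6 mm high crosses the start end. A groove 24 mm wide runs down the middle of the floor.
- pin: Loose steel gearbox pin (cylinder), 40 mm diameter, 110 mm long, about 0.6 kg, oiled (friction about 0.25). Origin at its centre; its own y is the cylinder's axis, x and z turn as it rolls. Starts on the floor, centre at plate x = -100 to -50 mm, across the lane, nearly square. Rolls easily but does not run on far by itself.
- head: Green stop head at the plate's far end; its frame is the plate's frame. It bears a carriage (top 27 mm above the floor) with the sprung catch and the sprung pad, clamped anywhere within 20 mm either way along x. THIS OFFSET IS NOT MEASURED: find the stop by feel. Past the catch the pin rests with its centre at x = 59 mm plus the offset, held by catch and pad with about 1 N.
- catch_mid (a point): Middle setting (offset 0) of the catch: plate x = 45 mm, at floor height; the catch itself lies within 20 mm either way along x. It is a round steel nose, 12 mm diameter, 18 mm wide, in the middle groove, standing 4 mm above the floor. The pin presses it down, which takes a push of about 3 to 6 N, and it springs up again behind the pin.
- pad_mid (a point): Middle setting (offset 0) of the middle of the stop pad's face: plate x = 78.6 mm, 20 mm above the floor; the face itself has the catch's same offset. Black rubber plate 70 mm wide, 24 mm high. It yields along +x by 1 mm for each 3 N, up to 8 mm, then it is solid. Released, it pushes the pin back against the catch.
- bearing: Bystander: loose steel bearing ring lying flat, 52 mm outside, 15 mm high; origin at the centre of its underside.
- wrench: Bystander: loose steel wrench lying flat, 160 mm long along its x; origin on its underside.
- oiler: Bystander: loose grey plastic oil bottle standing upright, 52 mm diameter, 120 mm high; origin at the centre of its underside.

How it is judged (in metres and radians):
On the way:
1. the pin is pressed home against the stop with 6 N or more for 0.3 s (contact force between pin and head above 6 N), for 0.3 s.
At the end, for the whole second after the job is handed in: The pin lies at rest (under 10 mm/s) on the plate's floor (centre less than 23 mm above it), past the catch (centre beyond x = 36 mm of the plate), square to the lane within 0.07 rad, and held between catch and pad (over 0.4 N of contact with the stop head) (contact force between pin and head above 0.4 N and x of pin in the frame of head above 0.036 m and z of pin in the frame of head below 0.041 m and angle between the y axis of pin and the y axis of plate, either way round below 0.07 rad and linear speed of pin below 0.01 m/s); the robot touches nothing.
It fails at once if the stop head is pressed by the pin with more than 16 N (contact force between pin and head above 16 N).
It fails at once if the robot presses on the stop head itself with more than 2 N (contact force between any of the fingers, the arm and head above 2 N).
It fails at once if the pin is lifted more than 12 mm off the floor (z of pin in the frame of plate above 0.05 m).
It fails at once if a bystander is moved more than 15 mm (distance of any of bearing, wrench, oiler from where it was at the start of the episode above 0.015 m).
It also fails if it takes over 69 s, if anything falls off the work surface, if the arm or the gripper's body presses on something with over 40 N, if the wrist force passes 120 N, or if a joint passes its speed limit or range.

ROBOT

A 6-joint arm with a two-finger parallel gripper is mounted at the origin on the work surface. World frame = base frame: x ahead of the robot, y to its left, z up, the work surface at z = 0. Lengths are in mm, angles in rad, forces in N, time in s.
With the tool pointing down it reaches from about 275 to 1000 mm from the base axis. Payload 8.4 kg.
Tool frame: the origin (TCP) lies at the very end of the fingers, on their centre line; the grasp point (between the pads) lies 19 mm behind it; z points along the fingers, y is the direction in which the jaws open and shut (so a half turn about z gives the same grasp; the last joint's range is limited). The gripper opens to 85 mm and grips with 20 to 120 N. Pads are 22 mm wide; open, the fingers measure 114 mm over their backs; the gripper's body (76 mm by 85 mm) begins 54 mm behind the grasp point. The pads swing forward as they close: fully open they stand 13 mm farther back than shut.
Start: joints at [1.326, 0.353, 1.633, -0, 1.155, -0.002], TCP at [150.262, 606.671, 231.281] pointing down, gripper open.
Joint ranges: [-2.63, 2.63], [-0.92, 2.1], [0.06, 2.66], [-1.3, 4.44], [0, 2.69], [-3.02, 3.02]. Speed limits (rad/s): [2.22, 2.22, 2.79, 3.14, 3.14, 3.14].

INTERFACE

Orientations are given as [roll, pitch, yaw] about the fixed x, y, z axes, in that order (R = Rz(yaw) Ry(pitch) Rx(roll)).
In Python, from rig import r gives the robot as it stands.
- The arm moves only by the tool jog_arm, never from a script. Its argument "moves" is a list of rows, each an object with "grip": the gripper command: -1 is fully open, 1 is shut, values between are in proportion; "translation": the shift along the tool's x, y, z in m, a list of three; "twist": the turn, a rotation vector about the tool's x, y, z in rad, a list of three. In form: [{"grip": grip, "translation": [dx, dy, dz], "twist": [ax, ay, az]}, ...]. A call has 1 to 10 rows; each row shifts and turns the commanded pose from where the row before left it, along the tool's axes as they then stand; what a row does not reach is not made up. A row lasts 1/12 s, in which the tool goes at most 41.7 mm and 7.16 degrees, less where a joint would pass 70% of its speed; a pose out of reach is approached as far as the arm can. A call with a gripper value outside its range is refused whole. The fingers move at their own pace and stop on an object; "squeeze" is the grip in N (left out, the last holds). Time passes only in rows, so rows that do not move let the fingers close. It gives the time, the measured TCP pose, the force and the opening at its end, in the units of the state.
- r.sense(): the state, without advancing time (a new reading comes with each control period).
- r.grab_frame(name): name is "scene" or "top" or "wrist"; returns (picture, depth): 420x560x3 uint8, red, green, blue; 420x560 float32, mm along the optical axis (not along the pixel's ray), 0 where there is no reading.
- r.calibration(name): a dict with "fx", "fy", "cx", "cy" (pixels), "k1" (the pictures are not rectified: a ray, as slopes to the right and down, at radius r is drawn at 1 + k1 r^2 times it, then the intrinsics apply), "R" (3x3) and "t" (3): a world point X has camera coordinates R X + t. Camera axes: x right, y down, z forward; pixel columns grow to the right and rows downward; lengths in mm; the calibration is good to about 2 mm. A picture is of the moment at which its call begins: read the wrist's pose just before it. calibration takes no time and is no camera call; for the wrist camera it gives the pose at the moment of the call.
- r.sign_off(): hands the job in, once; it reports no verdict.
The state is a dict: "clock": time; "qpos": joint angles; "qvel": joint speeds; "joint_efforts": joint torques, N m; "eef_pos": TCP position; "tcp_rot": TCP orientation; "contact_force": force on the tool from outside, world axes, zero at the start; "wrist_torque": the same for the moment, N m; "opening": opening from 0.0 (shut) to 1.0 (fully open).
Only numpy, scipy, OpenCV 4.12 (cv2) and the standard library are available. Lean on these libraries where they do the work, as an engineer would, in place of code of your own. Each camera call takes 0.05 s, during which the arm holds its last target.

## Working session

There is one attempt and no reset: what is moved stays moved. The work goes in short steps, Python scripts to look and compute and a tool call to move; the robot and the scene stay as the last step left them, time stands still between calls to the robot, and variables do not carry over. Pictures are saved under pics/ and viewed, and the job is handed in when it is done.

Besides the shell and the picture viewer there is one more tool, called as name(argument=value, ...), one argument or row to a line, values as JSON. jog_arm: Moves the arm, as the interface text tells. Its arguments: {"type":"object","properties":{"moves":{"type":"array"},"squeeze":{"type":"number"}},"required":["moves"]}

```bash
mkdir -p pics; ls; python3 - <<'E'
from rig import r
import cv2,numpy as np
print(r.sense())
for n in ["scene","top"]:
    p,d=r.grab_frame(n); cv2.imwrite(f"pics/{n}0.png",p[:,:,::-1]); np.savez(f"{n}0.npz",p=p,d=d); c=r.calibration(n); np.savez(f"{n}c.npz",**c); print(c)
E
```

```text
pics
{'clock': 0.0, 'qpos': array([ 1.32559237e+00,  3.53591915e-01,  1.63414612e+00,  1.96287321e-05,
        1.15520578e+00, -2.38986532e-03]), 'qvel': array([-0.00113421, -0.00134116, -0.00048575, -0.00086911, -0.00010332,
       -0.00109105]), 'joint_efforts': array([-1.15143819e-03, -6.05261636e+01, -3.42062902e+01,  2.04603566e-05,
        9.59168945e-03, -4.91285391e-05]), 'eef_pos': array([150.14287684, 606.20143232, 230.59167453]), 'tcp_rot': array([-3.14024154e+00, -2.11762165e-05,  2.89877062e+00]), 'contact_force': array([-0.35922882,  0.66066291, -0.03529269]), 'wrist_torque': array([ 0.05943726,  0.01291109, -0.03279049]), 'opening': 0.9987620406306368}
{'fx': 379.04797356681127, 'fy': 379.04797356681127, 'cx': 284.5486888638127, 'cy': 202.5858886088344, 'k1': -0.04690493082375593, 'R': array([[ 0.82933205,  0.55868801,  0.00872086],
       [ 0.37791879, -0.54936035, -0.74523861],
       [-0.41156498,  0.62134604, -0.66674085]]), 't': array([-565.01227722, -156.50693408,  965.4398071 ])}
{'fx': 403.5480546256657, 'fy': 403.5480546256657, 'cx': 283.54952341726187, 'cy': 209.41686079898912, 'k1': -0.0025829185195503125, 'R': array([[ 1.64352709e-02, -9.99864836e-01,  4.36728730e-04],
       [-9.97083860e-01, -1.64221106e-02, -7.45257707e-02],
       [ 7.45228695e-02,  7.89396064e-04, -9.97218992e-01]]), 't': array([ 45.9435743 , 613.27782369, 907.44827317])}
```

View pics/scene0.png

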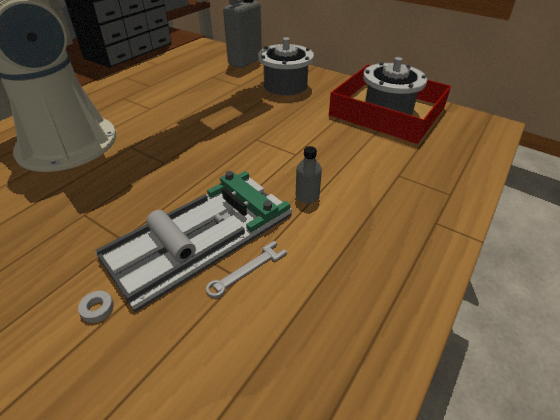

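View pics/top0.png

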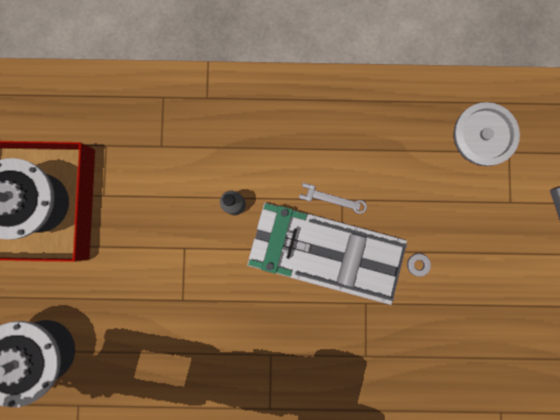

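```bash
cat > h.py <<'E'
import numpy as np,cv2
def load(n): 
    z=np.load(f"{n}0.npz"); c=dict(np.load(f"{n}c.npz")); return z['p'],z['d'],c
def world_img(n,p,d,c):
    H,W=d.shape
    u,v=np.meshgrid(np.arange(W),np.arange(H))
    xd=(u-c['cx'])/c['fx']; yd=(v-c['cy'])/c['fy']
    x,y=xd.copy(),yd.copy()
    for _ in range(8):
        s=1+c['k1']*(x*x+y*y); x=xd/s;y=yd/s
    P=np.stack([x*d,y*d,d],-1)
    return (P-c['t'])@c['R']
def proj(X,c):
    P=np.atleast_2d(X)@c['R'].T+c['t']; a=P[:,:2]/P[:,2:]; s=1+c['k1']*(a**2).sum(1,keepdims=True)
    return a*s*c['fx']+[c['cx'],c['cy']]
E
python3 - <<'E'
from h import *
p,d,c=load("top"); W=world_img("top",p,d,c)
cv2.imwrite("pics/topz.png",cv2.resize(p[190:315,235:435],None,fx=4,fy=4,interpolation=cv2.INTER_CUBIC)[:,:,::-1])
p2,d2,c2=load("scene")
cv2.imwrite("pics/scenez.png",cv2.resize(p2[140:340,70:330],None,fx=3,fy=3,interpolation=cv2.INTER_CUBIC)[:,:,::-1])
print([W[v,u].round(1) for u,v in [(320,330),(180,220),(265,205),(405,240),(392,301),(250,265)]])
E
```

```text
[array([336.8, -32.5,   3.4]), array([ 5.851e+02,  2.998e+02, -2.000e-01]), array([620.9,  98.4,  35.5]), array([ 546.8, -231.2,   -2.5]), array([ 404.7, -199.8,   -1.2]), array([484.8, 129.5,  34.9])]
```

View pics/topz.png

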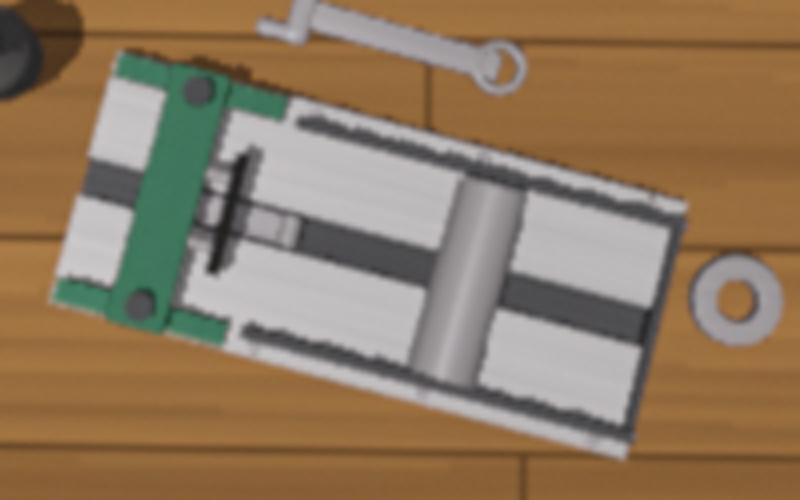

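View pics/scenez.png

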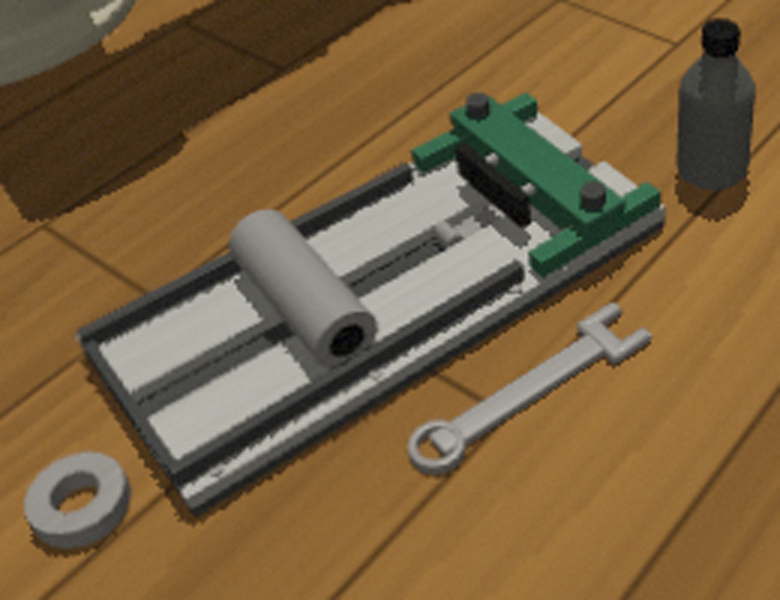

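```bash
cat >> h.py <<'E'
def ray(u,v,z,c):
    p=cv2.undistortPoints(np.array([[[u,v]]],float),np.array([[c['fx'],0,c['cx']],[0,c['fy'],c['cy']],[0,0,1]]),np.array([c['k1'],0,0,0.]))[0,0]
    dr=c['R'].T@np.array([p[0],p[1],1]); o=-c['R'].T@c['t']
    return o+dr*(z-o[2])/dr[2]
E
python3 - <<'E'
from h import *
p,d,c=load("top"); W=world_img("top",p,d,c)
Z=lambda u,v,z: ray(235+(u-1.5)/4,190+(v-1.5)/4,z,c)
q=[Z(*a,18) for a in [(686,205),(628,457),(50,303),(118,52)]]
q=np.array(q)[:,:2]; print(q.round(1)); 
for i in range(4): print(np.linalg.norm(q[i]-q[i-1]).round(1))
print(q.mean(0))
dx=(q[3]+q[2]-q[0]-q[1]); yaw=np.arctan2(dx[1],dx[0]); dy=(q[2]+q[1]-q[0]-q[3]); print(yaw, np.arctan2(dy[1],dy[0])-np.pi/2,np.arctan2(-dy[1],-dy[0])-np.pi/2)
# heights
for u,v in [(180,120),(560,260),(400,200),(350,320)]: print(W[int(190+v/4),int(235+u/4)].round(1))
# depth-based floor/pin
w=W[190:315,235:435].reshape(-1,3)
cx=q.mean(0)
R=np.array([[np.cos(yaw),np.sin(yaw)],[-np.sin(yaw),np.cos(yaw)]])
l=(w[:,:2]-cx)@R.T
m=(l[:,0]>-160)&(l[:,0]<0)&(abs(l[:,1])<50)
print("floor",np.median(w[m&(w[:,2]<30)&(abs(l[:,1])>15),2]))
k=m&(w[:,2]>35); print("pin",l[k].mean(0),np.percentile(w[k,2],[5,50,95]))
for y in range(-50,50,20):
    kk=k&(l[:,1]>=y)&(l[:,1]<y+20); print(y,l[kk,0].mean(),w[kk,2].max())
# pixels
for nm,pt,z in [("pintop",(492,180),50),("pinbot",(445,383),50),("pin edge",(460,180),38),("pin edge",(525,185),38),("pe",(411,370),38),("pe",(475,383),38),("nose",(292,228),22),("nosel",(298,228),22),("padt",(248,152),44),("padb",(212,270),44)]:
    print(nm,(Z(*pt,z)[:2]-cx)@R.T)
E
```

```text
[[ 544.8 -227.7]
 [ 401.1 -193.7]
 [ 482.7  137.5]
 [ 627.9  101.4]]
339.3
147.6
341.1
149.6
[514.10043037 -45.64793133]
1.326197433723922 1.3330080441875154 -1.8085846094022777
[586.7  63.6  47.4]
[ 511.2 -156.2   16.6]
[544.1 -64.2  13.6]
[475.  -34.4  17.7]
floor 18.060486305134695
pin [-51.36753789   0.36177679] [43.68969611 55.13969855 59.63974967]
-50 -52.45900578621887 60.981245320782655
-30 -52.097008387425475 60.76014041290072
-10 -51.29668719987222 60.572166828397386
10 -50.59733458360038 61.268026627061914
30 -50.43946669493982 61.55989233232496
pintop [-52.02790692 -57.01433491]
pinbot [-54.35667312  58.1030261 ]
pin edge [-36.66642121 -53.06336666]
pin edge [-72.80533735 -59.80010292]
pe [-36.3185356   56.86209715]
pe [-72.69160316  54.59935068]
nose [47.10150331 -2.47741855]
nosel [43.77997006 -3.36456887]
padt [ 83.11938206 -37.2307573 ]
padb [85.69774126 31.60991246]
```

```bash
python3 - <<'E'
from h import *
p,d,c=load("scene"); W=world_img("scene",p,d,c).reshape(-1,3)
pp,dd,cc=load("top"); W2=world_img("top",pp,dd,cc).reshape(-1,3)
for w,dd in((W,d),(W2,dd)):
    w=w[dd.reshape(-1)>0]
    a=np.array([150,606]);b=np.array([490,-143]);L=np.linalg.norm(b-a);e=(b-a)/L
    s=(w[:,:2]-a)@e;n=(w[:,:2]-a)@[-e[1],e[0]]
    k=(s>-80)&(s<L+80)&(abs(n)<130)&(w[:,2]>25)
    print(k.sum(), w[k,2].max() if k.any() else None, w[k][w[k,2].argmax()])
    k=(w[:,2]>100)&(w[:,0]>200)&(w[:,0]<700)&(abs(w[:,1])<300); print(w[k].min(0),w[k].max(0))
yaw=1.3285
cx=np.array([514.1,-45.6]);ex=np.array([np.cos(yaw),np.sin(yaw)]);ey=np.array([-ex[1],ex[0]])
# pin axis by depth fit, residual yaw from rails etc
tgt=cx-110*ex; print(tgt)
dlt=tgt-np.array([150.26,606.67]); print("tool x",dlt@ex,"tool y",-dlt@ey)
E
```

```text
5619 245.38777010782988 [147.33741084 556.73231165 245.38777011]
[612.6759458  158.06900968 100.02005513] [636.60771595 182.02860284 121.55307756]
5561 155.38769591537348 [289.85491742 592.15180141 155.38769592]
[612.26927214 158.95618936 102.22900516] [635.27369763 184.04803375 123.62413782]
[ 487.70742421 -152.38685286]
tool x -655.9198703505044 tool y 509.71285412130675
```

jog_arm(
  moves=[
    {"grip": 0.2, "translation": [0, 0, 0], "twist": [0, 0, 0.1122]},
    {"grip": 0.2, "translation": [0, 0, 0], "twist": [0, 0, 0.1122]},
    {"grip": 0.2, "translation": [0, 0, 0], "twist": [0, 0, 0.1122]},
    {"grip": 0.2, "translation": [0, 0, 0], "twist": [0, 0, 0.1122]},
    {"grip": 0.2, "translation": [0, 0, 0], "twist": [0, 0, 0.1122]},
    {"grip": 0.2, "translation": [0, 0, 0], "twist": [0, 0, 0.1122]},
    {"grip": 0.2, "translation": [0, 0, 0], "twist": [0, 0, 0.1122]},
  ],
)

```text
clock: 0.68
eef_pos: [150.2, 606.4, 230.8]
tcp_rot: [-3.141, 0.001, 2.108]
contact_force: [-0.6, -0.6, -0.9]
opening: 0.402
```

jog_arm(
  moves=[
    {"grip": 0.2, "translation": [0, 0, 0], "twist": [0, 0, 0.1122]},
    {"grip": 0.2, "translation": [0, 0, 0], "twist": [0, 0, 0.1122]},
    {"grip": 0.2, "translation": [0, 0, 0], "twist": [0, 0, 0.1122]},
    {"grip": 0.2, "translation": [0, 0, 0], "twist": [0, 0, 0.1122]},
    {"grip": 0.2, "translation": [0, 0, 0], "twist": [0, 0, 0.1122]},
    {"grip": 0.2, "translation": [0, 0, 0], "twist": [0, 0, 0.1122]},
    {"grip": 0.2, "translation": [0, 0, 0], "twist": [0, 0, 0.1122]},
    {"grip": 0.2, "translation": [0, 0, 0], "twist": [0, 0, 0]},
  ],
)

```text
clock: 1.35
eef_pos: [150.2, 606.4, 230.8]
tcp_rot: [-3.142, 0.001, 1.323]
contact_force: [0.8, 0.4, -0.8]
opening: 0.403
```

jog_arm(
  moves=[
    {"grip": 0.2, "translation": [-0.021, 0.016, 0], "twist": [0, 0, 0]},
    {"grip": 0.2, "translation": [-0.021, 0.016, 0], "twist": [0, 0, 0]},
    {"grip": 0.2, "translation": [-0.021, 0.016, 0], "twist": [0, 0, 0]},
    {"grip": 0.2, "translation": [-0.021, 0.016, 0], "twist": [0, 0, 0]},
    {"grip": 0.2, "translation": [-0.021, 0.016, 0], "twist": [0, 0, 0]},
    {"grip": 0.2, "translation": [-0.021, 0.016, 0], "twist": [0, 0, 0]},
    {"grip": 0.2, "translation": [-0.021, 0.016, 0], "twist": [0, 0, 0]},
    {"grip": 0.2, "translation": [-0.021, 0.016, 0], "twist": [0, 0, 0]},
    {"grip": 0.2, "translation": [-0.021, 0.016, 0], "twist": [0, 0, 0]},
    {"grip": 0.2, "translation": [-0.021, 0.016, 0], "twist": [0, 0, 0]},
  ],
)

```text
clock: 2.18
eef_pos: [255.3, 363.0, 231.2]
tcp_rot: [3.142, 0.0, 1.332]
contact_force: [0.3, 0.1, -0.1]
opening: 0.393
```

jog_arm(
  moves=[
    {"grip": 0.2, "translation": [-0.021, 0.016, 0], "twist": [0, 0, 0]},
    {"grip": 0.2, "translation": [-0.021, 0.016, 0], "twist": [0, 0, 0]},
    {"grip": 0.2, "translation": [-0.021, 0.016, 0], "twist": [0, 0, 0]},
    {"grip": 0.2, "translation": [-0.021, 0.016, 0], "twist": [0, 0, 0]},
    {"grip": 0.2, "translation": [-0.021, 0.016, 0], "twist": [0, 0, 0]},
    {"grip": 0.2, "translation": [-0.021, 0.016, 0], "twist": [0, 0, 0]},
    {"grip": 0.2, "translation": [-0.021, 0.016, 0], "twist": [0, 0, 0]},
    {"grip": 0.2, "translation": [-0.021, 0.016, 0], "twist": [0, 0, 0]},
    {"grip": 0.2, "translation": [-0.021, 0.016, 0], "twist": [0, 0, 0]},
    {"grip": 0.2, "translation": [-0.021, 0.016, 0], "twist": [0, 0, 0]},
  ],
)

```text
clock: 3.02
eef_pos: [360.1, 120.8, 231.3]
tcp_rot: [3.141, -0.0, 1.332]
contact_force: [1.4, 1.0, -0.2]
opening: 0.401
```

jog_arm(
  moves=[
    {"grip": 0.2, "translation": [-0.021, 0.016, 0], "twist": [0, 0, 0]},
    {"grip": 0.2, "translation": [-0.021, 0.016, 0], "twist": [0, 0, 0]},
    {"grip": 0.2, "translation": [-0.021, 0.016, 0], "twist": [0, 0, 0]},
    {"grip": 0.2, "translation": [-0.021, 0.016, 0], "twist": [0, 0, 0]},
    {"grip": 0.2, "translation": [-0.021, 0.016, 0], "twist": [0, 0, 0]},
    {"grip": 0.2, "translation": [-0.021, 0.016, 0], "twist": [0, 0, 0]},
    {"grip": 0.2, "translation": [-0.021, 0.016, 0], "twist": [0, 0, 0]},
    {"grip": 0.2, "translation": [-0.021, 0.016, 0], "twist": [0, 0, 0]},
    {"grip": 0.2, "translation": [-0.021, 0.016, 0], "twist": [0, 0, 0]},
    {"grip": 0.2, "translation": [-0.021, 0.016, 0], "twist": [0, 0, 0]},
  ],
)

```text
clock: 3.85
eef_pos: [464.9, -121.6, 231.2]
tcp_rot: [-3.141, -0.0, 1.332]
contact_force: [0.6, 0.7, 0.2]
opening: 0.398
```

jog_arm(
  moves=[
    {"grip": 0.2, "translation": [-0.012, 0.0147, 0], "twist": [0, 0, 0]},
    {"grip": 0.2, "translation": [-0.012, 0.0147, 0], "twist": [0, 0, 0]},
    {"grip": 0.2, "translation": [0, 0, 0], "twist": [0, 0, 0]},
    {"grip": 0.2, "translation": [0, 0, 0], "twist": [0, 0, 0]},
  ],
)

```text
clock: 4.18
eef_pos: [487.4, -151.1, 230.9]
tcp_rot: [-3.141, -0.0, 1.33]
contact_force: [-1.0, 0.0, 0.4]
opening: 0.403
```

```bash
python3 - <<'E'
from rig import r
import cv2,numpy as np
s=r.sense();print(s['clock'],s['eef_pos'],s['tcp_rot'],s['contact_force'])
c=r.calibration("wrist")
p,d=r.grab_frame("wrist"); cv2.imwrite(f"pics/wrist1.png",p[:,:,::-1]); np.savez("wrist0.npz",p=p,d=d); np.savez(f"wristc.npz",**c); print(c)
E
```

```text
4.1833 [ 487.4060155  -151.08206059  230.88563826] [-3.14074315e+00 -1.13277998e-04  1.32964573e+00] [-0.98256901  0.03021152  0.44648997]
{'fx': 293.76171152816244, 'fy': 293.76171152816244, 'cx': 279.6272204595327, 'cy': 208.39657354164635, 'k1': -0.052698782584889865, 'R': array([[ 9.70853335e-01, -2.39673596e-01, -6.07356440e-04],
       [-2.29784585e-01, -9.31510064e-01,  2.81936244e-01],
       [-6.81384321e-02, -2.73579182e-01, -9.59432950e-01]]), 't': array([-508.91213818,  -64.48527619,  369.73662978])}
```

View pics/wrist1.png

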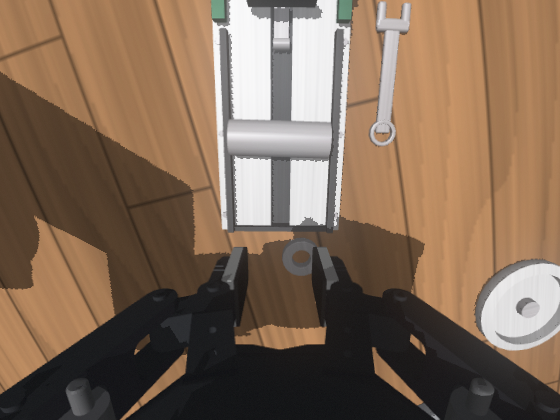

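```bash
python3 - <<'E'
from h import *
p,d,c=load("wrist")
cv2.imwrite("pics/wz.png",cv2.resize(p[0:150,200:400],None,fx=4,fy=4,interpolation=cv2.INTER_CUBIC)[:,:,::-1])
cv2.imwrite("pics/wz2.png",cv2.resize(p[150:300,200:400],None,fx=4,fy=4,interpolation=cv2.INTER_CUBIC)[:,:,::-1])
E
```

```text
(no output)
```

View pics/wz.png

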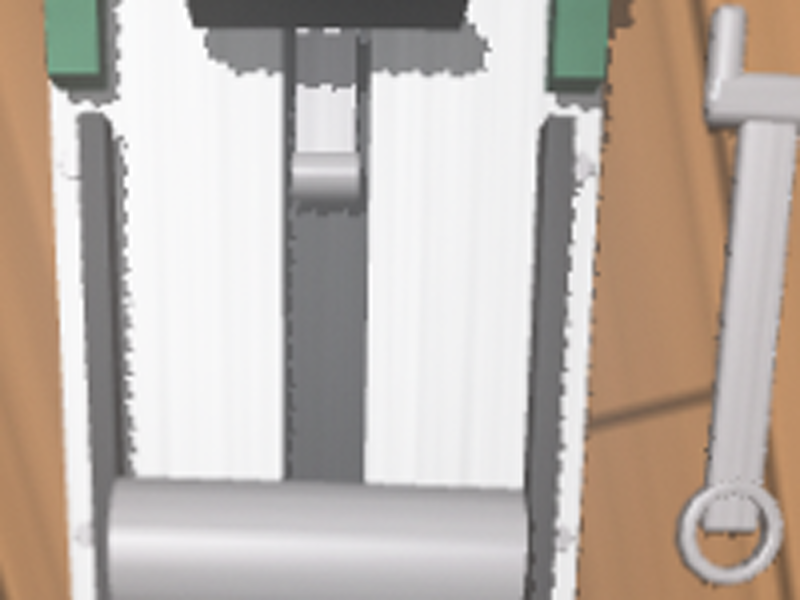

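View pics/wz2.png

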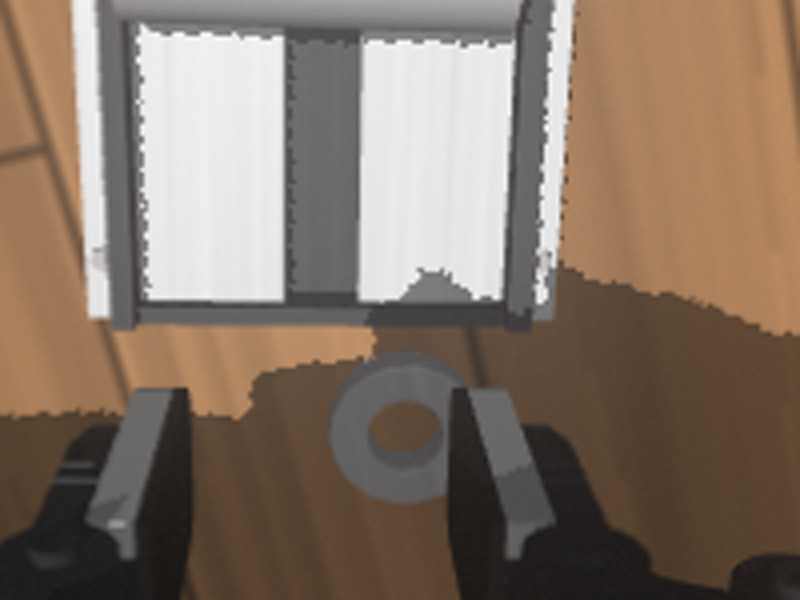

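```bash
python3 - <<'E'
from h import *
p,d,c=load("wrist")
Z=lambda u,v,z: ray(200+(u-1.5)/4,(v-1.5)/4,z,c)[:2]
yaw=1.3285
cx=np.array([514.1,-45.6]);ex=np.array([np.cos(yaw),np.sin(yaw)]);ey=np.array([-ex[1],ex[0]])
for nm,u,v,z in [("lipL in",130,300+600,24),("lipR",515,302+600,24),("plate cornerL",90,918,18),("cornerR",555,918,18),("rail L",107,480,30),("L far",92,120,30),("R",540,480,30),("Rfar",558,120,30),("groove L",285,300,18),("grooveR",368,300,18),("grooveL2",287,840,18),("grooveR2",358,840,18),("nose far",325,158,22),("noseback",325,195,20),("padL bottom",193,25,26),("padR",465,25,26),("pin L far",112,478,48),("pin R far",525,486,48),("pinL near",110,622,28),("pinRnear",525,638,28),("bearing",403,1030,15)]:
    w=Z(u,v,z); q=w-cx; print(nm,w.round(1),(q@ex).round(1),(q@ey).round(1))
W=world_img("wrist",p,d,c); l=np.stack([(W[...,:2]-cx)@ex,(W[...,:2]-cx)@ey,W[...,2]],-1)
k=(W[...,2]>40)&(abs(l[...,1])<50)&(l[...,0]>-90)&(l[...,0]<-20)
a=l[k]; print(a.mean(0),a[:,2].max())
# cylinder fit
from scipy.optimize import least_squares
f=lambda q:np.hypot((a[:,0]-q[0]-q[1]*a[:,1]),(a[:,2]-q[2]-q[3]*a[:,1]))-20
print(least_squares(f,[-54,0,38,0],loss='soft_l1').x)
b=l[(abs(l[...,1])>15)&(abs(l[...,1])<45)&(l[...,0]>-30)&(l[...,0]<40)]; print("floor",np.median(b[:,2]))
b=l[(abs(l[...,1])<25)&(l[...,0]>70)&(l[...,0]<110)&(l[...,2]>22)];print("pad face depth",np.percentile(b[:,0],[2,10,50]),np.percentile(b[:,2],[5,95]) if len(b) else 0)
for i in range(400): pass
E
```

```text
lipL in [ 416.5 -186.6] -160.3 60.9
lipR [ 534.1 -216.3] -161.0 -60.3
plate cornerL [ 400.7 -191.3] -168.6 75.1
cornerR [ 546.1 -227.1] -168.6 -74.6
rail L [447.  -63.3] -33.3 60.9
L far [468.9  26. ] 58.6 61.1
R [565.  -92.5] -33.3 -60.7
Rfar [587.8  -3.4] 58.7 -61.4
groove L [507.2 -27.9] 15.5 10.9
grooveR [529.8 -33.5] 15.5 -12.3
grooveL2 [ 468.8 -181.1] -142.4 11.5
grooveR2 [ 490.5 -186.4] -142.4 -10.9
nose far [526.6   3.9] 51.1 -0.2
noseback [524.5  -4.7] 42.2 -0.2
padL bottom [500.5  42.6] 82.4 34.4
padR [569.6  25.6] 82.5 -36.8
pin L far [451.4 -64.1] -33.0 56.4
pin R far [557.6 -92.4] -35.0 -53.5
pinL near [ 436.1 -101.7] -73.2 62.2
pinRnear [ 552.5 -135.2] -77.8 -58.8
bearing [ 489.7 -255.4] -209.5 -26.7
[-71.24653409   0.54509025 235.97666431] 372.60915088785174
[-7.93041972e+01 -1.62511554e-01  2.90453823e+02  7.88461283e-01]
floor 17.123506447689522
pad face depth [80.80370927 81.09743683 81.59880148] [25.9074659  43.48346588]
```

jog_arm(
  moves=[
    {"grip": 0.2, "translation": [0, 0, 0.025], "twist": [0, 0, 0]},
    {"grip": 0.2, "translation": [0, 0, 0.025], "twist": [0, 0, 0]},
    {"grip": 0.2, "translation": [0, 0, 0.025], "twist": [0, 0, 0]},
    {"grip": 0.2, "translation": [0, 0, 0.025], "twist": [0, 0, 0]},
    {"grip": 0.2, "translation": [0, 0, 0.025], "twist": [0, 0, 0]},
    {"grip": 0.2, "translation": [0, 0, 0.025], "twist": [0, 0, 0]},
    {"grip": 0.2, "translation": [0, 0, 0.02], "twist": [0, 0, 0]},
    {"grip": 0.2, "translation": [0, 0, 0.02], "twist": [0, 0, 0]},
    {"grip": 0.2, "translation": [0, 0, 0.015], "twist": [0, 0, 0]},
    {"grip": 0.2, "translation": [0, 0, 0], "twist": [0, 0, 0]},
  ],
)

```text
clock: 5.07
eef_pos: [485.0, -149.1, 24.0]
tcp_rot: [-3.137, -0.0, 1.33]
contact_force: [-1.2, 0.8, 0.2]
opening: 0.405
```

```bash
cat > look.py <<'E'
from rig import r
import sys,cv2,numpy as np
n=int(sys.argv[1]); name=sys.argv[2] if len(sys.argv)>2 else None
yaw=1.3285
cx=np.array([514.1,-45.6]);ex=np.array([np.cos(yaw),np.sin(yaw)]);ey=np.array([-ex[1],ex[0]])
F=[];P=[]
for i in range(n):
    s=r.sense();F.append(s['contact_force']);P.append(s['eef_pos'])
    p,d=r.grab_frame("wrist")
s=r.sense()
F=np.array(F);P=np.array(P);f=F.mean(0);q=P.mean(0)
print("t",s['clock'],"x %.2f y %.2f z %.2f yaw %.4f"%((q[:2]-cx)@ex,(q[:2]-cx)@ey,q[2],s['tcp_rot'][2]),"Fx %.2f Fy %.2f Fz %.2f"%(f[:2]@ex,f[:2]@ey,f[2]),"Fx std %.2f"%(F[:,:2]@ex).std(),"op",s['opening'],"Tz",s['wrist_torque'][2])
if name:
    for k in sys.argv[3:] or ["wrist"]:
        p,d=r.grab_frame(k); cv2.imwrite(f"pics/{name}_{k}.png",p[:,:,::-1]); np.savez(f"{name}_{k}.npz",p=p,d=d,**r.calibration(k))
E
python3 look.py 6 a wrist scene
```

```text
t 5.3667 x -107.82 y 1.35 z 26.27 yaw 1.3285 Fx -0.09 Fy 0.07 Fz 0.22 Fx std 0.63 op 0.4016854286002762 Tz -0.0471747518957801
```

View pics/a_wrist.png

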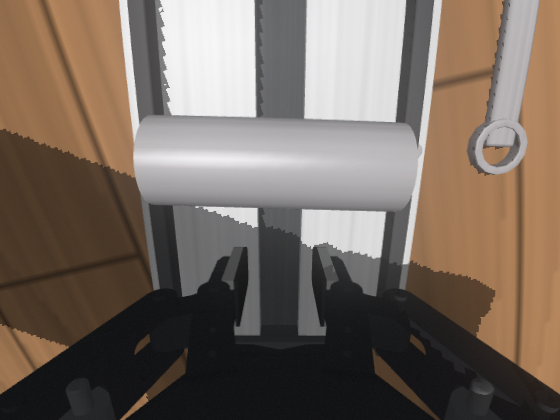

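View pics/a_scene.png

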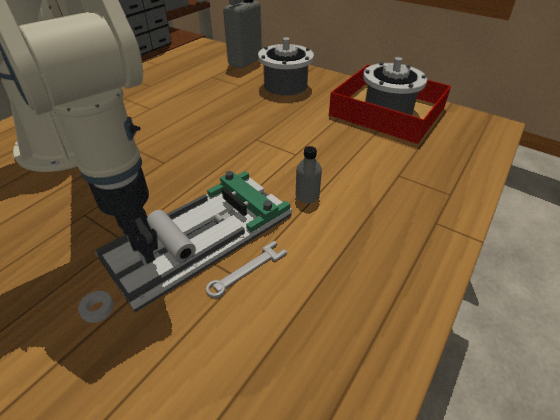

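jog_arm(
  moves=[
    {"grip": 0.2, "translation": [0.003, 0.001, 0], "twist": [0, 0, 0]},
    {"grip": 0.2, "translation": [0.003, 0, 0], "twist": [0, 0, 0]},
    {"grip": 0.2, "translation": [0.003, 0, 0], "twist": [0, 0, 0]},
    {"grip": 0.2, "translation": [0.003, 0, 0], "twist": [0, 0, 0]},
    {"grip": 0.2, "translation": [0.003, 0, 0], "twist": [0, 0, 0]},
    {"grip": 0.2, "translation": [0.003, 0, 0], "twist": [0, 0, 0]},
    {"grip": 0.2, "translation": [0.002, 0, 0], "twist": [0, 0, 0]},
    {"grip": 0.2, "translation": [0.002, 0, 0], "twist": [0, 0, 0]},
    {"grip": 0.2, "translation": [0.002, 0, 0], "twist": [0, 0, 0]},
    {"grip": 0.2, "translation": [0.002, 0, 0], "twist": [0, 0, 0]},
  ],
)

```text
clock: 6.3
eef_pos: [494.7, -125.5, 26.3]
tcp_rot: [-3.142, 0.0, 1.328]
contact_force: [0.5, -0.8, -0.6]
opening: 0.4
```

```bash
python3 look.py 5 b wrist
```

```text
t 6.55 x -82.15 y -0.36 z 26.28 yaw 1.3280 Fx -0.25 Fy -0.58 Fz -0.35 Fx std 0.52 op 0.39776145830038967 Tz 0.001955412434460493
```

View pics/b_wrist.png

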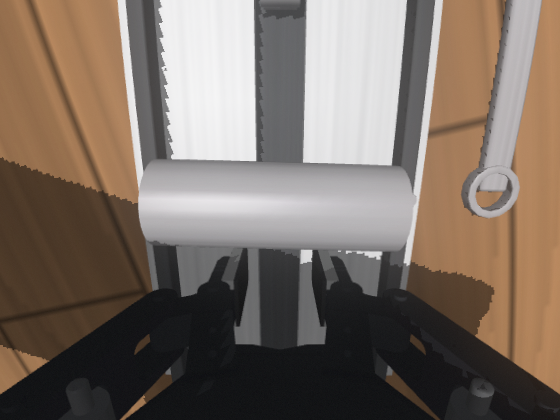

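jog_arm(
  moves=[
    {"grip": 0.2, "translation": [0.002, 0, 0], "twist": [0, 0, 0]},
    {"grip": 0.2, "translation": [0.002, 0, 0], "twist": [0, 0, 0]},
    {"grip": 0.2, "translation": [0.003, 0, 0], "twist": [0, 0, 0]},
    {"grip": 0.2, "translation": [0.003, 0, 0], "twist": [0, 0, 0]},
    {"grip": 0.2, "translation": [0.003, 0, 0], "twist": [0, 0, 0]},
    {"grip": 0.2, "translation": [0.003, 0, 0], "twist": [0, 0, 0]},
    {"grip": 0.2, "translation": [0.003, 0, 0], "twist": [0, 0, 0]},
    {"grip": 0.2, "translation": [0.003, 0, 0], "twist": [0, 0, 0]},
    {"grip": 0.2, "translation": [0.003, 0, 0], "twist": [0, 0, 0]},
    {"grip": 0.2, "translation": [0.003, 0, 0], "twist": [0, 0, 0]},
  ],
)

```text
clock: 7.43
eef_pos: [501.5, -98.1, 26.3]
tcp_rot: [3.142, -0.0, 1.328]
contact_force: [-0.1, -0.5, 0.0]
opening: 0.399
```

jog_arm(
  moves=[
    {"grip": 0.2, "translation": [0.003, 0, 0], "twist": [0, 0, 0]},
    {"grip": 0.2, "translation": [0.003, 0, 0], "twist": [0, 0, 0]},
    {"grip": 0.2, "translation": [0.003, 0, 0], "twist": [0, 0, 0]},
    {"grip": 0.2, "translation": [0.003, 0, 0], "twist": [0, 0, 0]},
    {"grip": 0.2, "translation": [0.003, 0, 0], "twist": [0, 0, 0]},
    {"grip": 0.2, "translation": [0.003, 0, 0], "twist": [0, 0, 0]},
    {"grip": 0.2, "translation": [0.003, 0, 0], "twist": [0, 0, 0]},
    {"grip": 0.2, "translation": [0.003, 0, 0], "twist": [0, 0, 0]},
    {"grip": 0.2, "translation": [0.003, 0, 0], "twist": [0, 0, 0]},
    {"grip": 0.2, "translation": [0.002, 0, 0], "twist": [0, 0, 0]},
  ],
)

```text
clock: 8.27
eef_pos: [508.5, -69.9, 26.3]
tcp_rot: [3.142, -0.0, 1.328]
contact_force: [-0.8, -0.9, 0.3]
opening: 0.4
```

```bash
python3 look.py 5 c wrist
```

```text
t 8.5167 x -25.04 y -0.40 z 26.28 yaw 1.3281 Fx -0.20 Fy -0.00 Fz 0.20 Fx std 0.45 op 0.400044034677974 Tz -0.0015730231657941093
```

View pics/c_wrist.png

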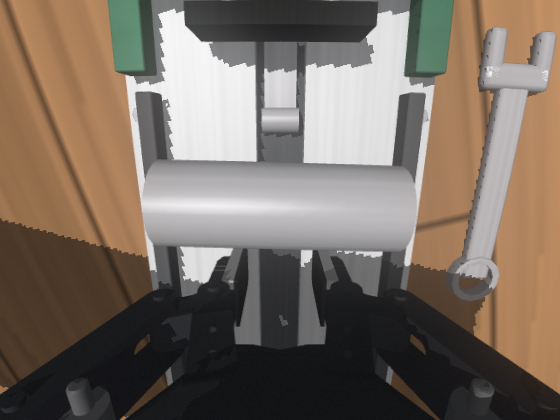

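jog_arm(
  moves=[
    {"grip": 0.2, "translation": [0.002, 0, 0], "twist": [0, 0, 0]},
    {"grip": 0.2, "translation": [0.002, 0, 0], "twist": [0, 0, 0]},
    {"grip": 0.2, "translation": [0.002, 0, 0], "twist": [0, 0, 0]},
    {"grip": 0.2, "translation": [0.002, 0, 0], "twist": [0, 0, 0]},
    {"grip": 0.2, "translation": [0.002, 0, 0], "twist": [0, 0, 0]},
    {"grip": 0.2, "translation": [0.002, 0, 0], "twist": [0, 0, 0]},
    {"grip": 0.2, "translation": [0.002, 0, 0], "twist": [0, 0, 0]},
    {"grip": 0.2, "translation": [0.002, 0, 0], "twist": [0, 0, 0]},
    {"grip": 0.2, "translation": [0.002, 0, 0], "twist": [0, 0, 0]},
    {"grip": 0.2, "translation": [0.002, 0, 0], "twist": [0, 0, 0]},
  ],
)

```text
clock: 9.4
eef_pos: [513.2, -50.7, 26.3]
tcp_rot: [-3.142, 0.0, 1.328]
contact_force: [-0.6, -0.5, 0.5]
opening: 0.4
```

```bash
python3 look.py 5 d wrist
```

```text
t 9.65 x -5.09 y -0.40 z 26.27 yaw 1.3281 Fx -0.19 Fy -0.14 Fz 0.07 Fx std 0.57 op 0.405133047271027 Tz -0.011298801083684222
```

View pics/d_wrist.png

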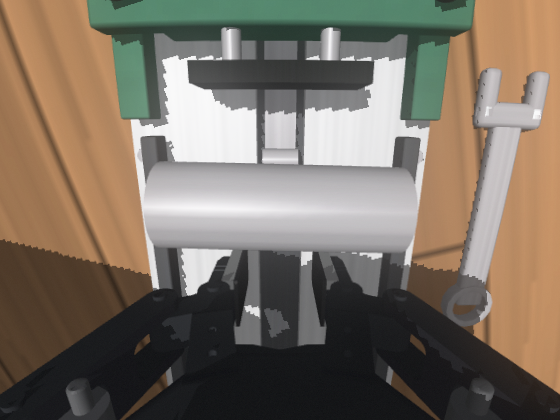

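jog_arm(
  moves=[
    {"grip": 0.2, "translation": [0.001, 0, 0], "twist": [0, 0, 0]},
    {"grip": 0.2, "translation": [0.001, 0, 0], "twist": [0, 0, 0]},
    {"grip": 0.2, "translation": [0.001, 0, 0], "twist": [0, 0, 0]},
    {"grip": 0.2, "translation": [0.001, 0, 0], "twist": [0, 0, 0]},
    {"grip": 0.2, "translation": [0.001, 0, 0], "twist": [0, 0, 0]},
  ],
)

```text
clock: 10.12
eef_pos: [514.4, -45.9, 26.3]
tcp_rot: [3.142, 0.0, 1.328]
contact_force: [0.1, -0.3, -0.0]
opening: 0.396
```

jog_arm(
  moves=[
    {"grip": 0.2, "translation": [0.001, 0, 0], "twist": [0, 0, 0]},
    {"grip": 0.2, "translation": [0.001, 0, 0], "twist": [0, 0, 0]},
    {"grip": 0.2, "translation": [0.001, 0, 0], "twist": [0, 0, 0]},
  ],
)

```text
clock: 10.37
eef_pos: [515.2, -43.1, 26.3]
tcp_rot: [3.142, 0.0, 1.328]
contact_force: [-0.8, -2.5, 1.8]
opening: 0.4
```

```bash
python3 look.py 4
```

```text
t 10.5667 x 2.68 y -0.47 z 26.31 yaw 1.3280 Fx -1.77 Fy -0.59 Fz -0.04 Fx std 0.60 op 0.40207395663242596 Tz -0.00651203995093385
```

jog_arm(
  moves=[
    {"grip": 0.2, "translation": [0.001, 0, 0], "twist": [0, 0, 0]},
    {"grip": 0.2, "translation": [0.001, 0, 0], "twist": [0, 0, 0]},
    {"grip": 0.2, "translation": [0.001, 0, 0], "twist": [0, 0, 0]},
  ],
)

```text
clock: 10.82
eef_pos: [516.0, -40.4, 26.4]
tcp_rot: [3.141, 0.0, 1.328]
contact_force: [-0.6, -4.5, 0.9]
opening: 0.395
```

```bash
python3 look.py 4
```

```text
t 11.0167 x 5.67 y -0.51 z 26.36 yaw 1.3280 Fx -3.33 Fy -0.70 Fz 0.95 Fx std 0.74 op 0.40341645611807075 Tz -0.045086686796310914
```

jog_arm(
  moves=[
    {"grip": 0.2, "translation": [0.001, 0, 0], "twist": [0, 0, 0]},
    {"grip": 0.2, "translation": [0.001, 0, 0], "twist": [0, 0, 0]},
    {"grip": 0.2, "translation": [0.001, 0, 0], "twist": [0, 0, 0]},
    {"grip": 0.2, "translation": [0.001, 0, 0], "twist": [0, 0, 0]},
  ],
)

```text
clock: 11.35
eef_pos: [516.7, -36.1, 26.2]
tcp_rot: [-3.141, -0.0, 1.328]
contact_force: [-1.5, -2.4, 0.9]
opening: 0.398
```

```bash
python3 look.py 3
```

```text
t 11.5 x 9.96 y -0.27 z 26.21 yaw 1.3281 Fx -1.50 Fy 0.12 Fz 0.57 Fx std 0.85 op 0.3996440594868247 Tz -0.04958613390236484
```

jog_arm(
  moves=[
    {"grip": 0.2, "translation": [0.001, 0, 0], "twist": [0, 0, 0]},
    {"grip": 0.2, "translation": [0.001, 0, 0], "twist": [0, 0, 0]},
    {"grip": 0.2, "translation": [0.001, 0, 0], "twist": [0, 0, 0]},
    {"grip": 0.2, "translation": [0.001, 0, 0], "twist": [0, 0, 0]},
  ],
)

```text
clock: 11.83
eef_pos: [517.8, -32.3, 26.3]
tcp_rot: [-3.142, -0.0, 1.328]
contact_force: [-0.5, -2.3, 0.2]
opening: 0.399
```

```bash
python3 look.py 3 e wrist
```

```text
t 11.9833 x 13.92 y -0.42 z 26.27 yaw 1.3280 Fx -0.83 Fy -0.14 Fz 0.16 Fx std 1.06 op 0.40127112038965246 Tz -0.02090045820622135
```

View pics/e_wrist.png

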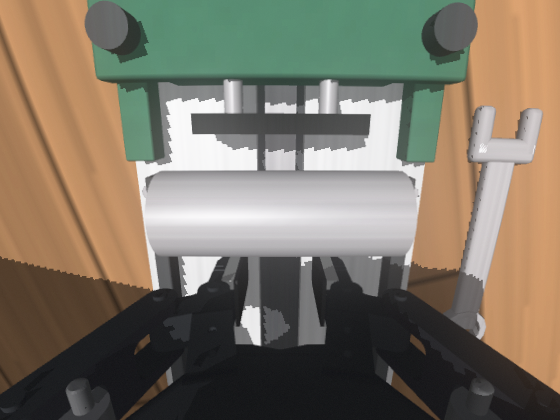

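jog_arm(
  moves=[
    {"grip": 0.2, "translation": [0.001, 0, 0], "twist": [0, 0, 0]},
    {"grip": 0.2, "translation": [0.001, 0, 0], "twist": [0, 0, 0]},
    {"grip": 0.2, "translation": [0.001, 0, 0], "twist": [0, 0, 0]},
    {"grip": 0.2, "translation": [0.001, 0, 0], "twist": [0, 0, 0]},
    {"grip": 0.2, "translation": [0.001, 0, 0], "twist": [0, 0, 0]},
    {"grip": 0.2, "translation": [0.001, 0, 0], "twist": [0, 0, 0]},
  ],
)

```text
clock: 12.53
eef_pos: [519.3, -26.5, 26.3]
tcp_rot: [3.142, -0.0, 1.328]
contact_force: [-0.1, -0.8, 0.2]
opening: 0.4
```

```bash
python3 look.py 4 f wrist
```

```text
t 12.7333 x 19.85 y -0.45 z 26.29 yaw 1.3282 Fx 0.15 Fy -0.38 Fz -0.00 Fx std 0.64 op 0.39845295240831413 Tz 0.011068251580772131
```

View pics/f_wrist.png

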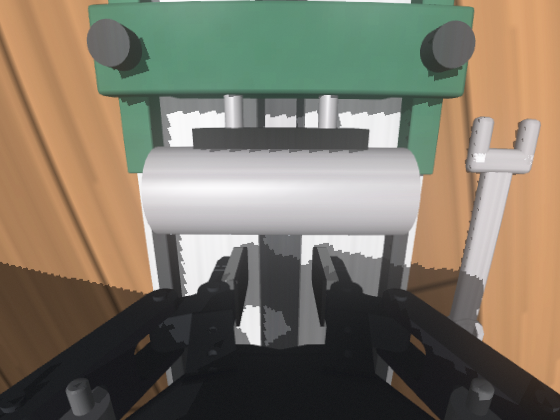

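jog_arm(
  moves=[
    {"grip": 0.2, "translation": [0.002, 0, 0], "twist": [0, 0, 0]},
    {"grip": 0.2, "translation": [0.002, 0, 0], "twist": [0, 0, 0]},
    {"grip": 0.2, "translation": [0.002, 0, 0], "twist": [0, 0, 0]},
    {"grip": 0.2, "translation": [0.001, 0, 0], "twist": [0, 0, 0]},
  ],
)

```text
clock: 13.12
eef_pos: [521.0, -19.5, 26.3]
tcp_rot: [3.142, -0.0, 1.328]
contact_force: [0.2, 0.5, 0.2]
opening: 0.402
```

```bash
python3 look.py 4
```

```text
t 13.3167 x 26.94 y -0.45 z 26.30 yaw 1.3282 Fx 0.29 Fy -0.20 Fz -0.22 Fx std 0.45 op 0.4019671080427594 Tz -0.010114268795178896
```

jog_arm(
  moves=[
    {"grip": 0.2, "translation": [0.001, 0, 0], "twist": [0, 0, 0]},
    {"grip": 0.2, "translation": [0.001, 0, 0], "twist": [0, 0, 0]},
  ],
)

```text
clock: 13.48
eef_pos: [521.4, -17.9, 26.3]
tcp_rot: [-3.142, 0.0, 1.328]
contact_force: [-0.4, 1.3, -0.7]
opening: 0.405
```

```bash
python3 look.py 4
```

```text
t 13.6833 x 28.73 y -0.44 z 26.28 yaw 1.3280 Fx 0.32 Fy 0.31 Fz -0.23 Fx std 0.62 op 0.4003016751828209 Tz -0.054606499469920605
```

jog_arm(
  moves=[
    {"grip": 0.2, "translation": [0.001, 0, 0], "twist": [0, 0, 0]},
    {"grip": 0.2, "translation": [0, 0, 0], "twist": [0, 0, 0]},
  ],
)

```text
clock: 13.85
eef_pos: [521.7, -16.8, 26.3]
tcp_rot: [3.142, -0.0, 1.328]
contact_force: [0.6, 0.7, 0.3]
opening: 0.406
```

```bash
python3 look.py 4
```

```text
t 14.05 x 29.71 y -0.43 z 26.29 yaw 1.3280 Fx 0.33 Fy -0.18 Fz -0.40 Fx std 0.67 op 0.40295261017008566 Tz 0.025597628218885626
```

jog_arm(
  moves=[
    {"grip": 0.2, "translation": [0.001, 0, 0], "twist": [0, 0, 0]},
    {"grip": 0.2, "translation": [0, 0, 0], "twist": [0, 0, 0]},
  ],
)

```text
clock: 14.22
eef_pos: [521.9, -16.0, 26.3]
tcp_rot: [-3.142, 0.0, 1.328]
contact_force: [0.2, -1.5, 0.7]
opening: 0.4
```

```bash
python3 look.py 4
```

```text
t 14.4167 x 30.57 y -0.42 z 26.31 yaw 1.3280 Fx -1.56 Fy 0.17 Fz 1.01 Fx std 0.33 op 0.4010519853609147 Tz -0.07711029806419192
```

jog_arm(
  moves=[
    {"grip": 0.2, "translation": [0.001, 0, 0], "twist": [0, 0, 0]},
    {"grip": 0.2, "translation": [0, 0, 0], "twist": [0, 0, 0]},
  ],
)

```text
clock: 14.58
eef_pos: [522.1, -15.2, 26.3]
tcp_rot: [-3.142, 0.0, 1.328]
contact_force: [-0.5, -4.5, 0.4]
opening: 0.402
```

```bash
python3 look.py 4 g wrist
```

```text
t 14.7833 x 31.39 y -0.43 z 26.32 yaw 1.3281 Fx -5.06 Fy -0.04 Fz 1.56 Fx std 0.44 op 0.39597424746864135 Tz -0.07382694462562536
```

View pics/g_wrist.png

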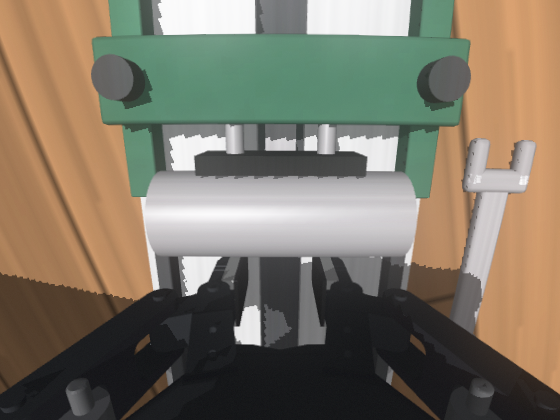

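jog_arm(
  moves=[
    {"grip": 0.2, "translation": [0.0005, 0, 0], "twist": [0, 0, 0]},
    {"grip": 0.2, "translation": [0.0005, 0, 0], "twist": [0, 0, 0]},
    {"grip": 0.2, "translation": [0, 0, 0], "twist": [0, 0, 0]},
  ],
)

```text
clock: 15.08
eef_pos: [522.2, -14.5, 26.3]
tcp_rot: [-3.142, 0.001, 1.328]
contact_force: [-1.9, -7.3, 2.5]
opening: 0.402
```

```bash
python3 look.py 5
```

```text
t 15.3333 x 32.15 y -0.42 z 26.33 yaw 1.3281 Fx -7.52 Fy -0.11 Fz 2.31 Fx std 0.22 op 0.4023138430525806 Tz -0.13677322116950733
```

jog_arm(
  moves=[
    {"grip": 0.2, "translation": [0.0004, 0, 0], "twist": [0, 0, 0]},
    {"grip": 0.2, "translation": [0.0004, 0, 0], "twist": [0, 0, 0]},
    {"grip": 0.2, "translation": [0, 0, 0], "twist": [0, 0, 0]},
  ],
)

```text
clock: 15.58
eef_pos: [522.4, -13.9, 26.3]
tcp_rot: [-3.141, 0.001, 1.328]
contact_force: [-1.3, -9.6, 1.9]
opening: 0.404
```

```bash
python3 look.py 10
```

```text
t 16.0833 x 32.69 y -0.39 z 26.32 yaw 1.3283 Fx -9.26 Fy -0.64 Fz 2.62 Fx std 0.56 op 0.3986528088081199 Tz -0.12092904826250374
```

jog_arm(
  moves=[
    {"grip": 0.2, "translation": [-0.0005, 0, 0], "twist": [0, 0, 0]},
    {"grip": 0.2, "translation": [-0.0005, 0, 0], "twist": [0, 0, 0]},
    {"grip": 0.2, "translation": [-0.0005, 0, 0], "twist": [0, 0, 0]},
    {"grip": 0.2, "translation": [-0.0005, 0, 0], "twist": [0, 0, 0]},
    {"grip": 0.2, "translation": [-0.0005, 0, 0], "twist": [0, 0, 0]},
    {"grip": 0.2, "translation": [-0.0005, 0, 0], "twist": [0, 0, 0]},
    {"grip": 0.2, "translation": [-0.0005, 0, 0], "twist": [0, 0, 0]},
    {"grip": 0.2, "translation": [-0.0005, 0, 0], "twist": [0, 0, 0]},
    {"grip": 0.2, "translation": [-0.001, 0, 0], "twist": [0, 0, 0]},
    {"grip": 0.2, "translation": [-0.001, 0, 0], "twist": [0, 0, 0]},
  ],
)

```text
clock: 16.92
eef_pos: [521.1, -19.0, 26.3]
tcp_rot: [3.142, -0.0, 1.328]
contact_force: [0.2, -0.3, 0.5]
opening: 0.395
```

jog_arm(
  moves=[
    {"grip": 0.2, "translation": [-0.003, 0, 0], "twist": [0, 0, 0]},
    {"grip": 0.2, "translation": [-0.005, 0, 0], "twist": [0, 0, 0]},
    {"grip": 0.2, "translation": [-0.01, 0, 0], "twist": [0, 0, 0]},
    {"grip": 0.2, "translation": [-0.01, 0, 0], "twist": [0, 0, 0]},
    {"grip": 0.2, "translation": [-0.01, 0, 0], "twist": [0, 0, 0]},
    {"grip": 0.2, "translation": [0, 0, -0.015], "twist": [0, 0, 0]},
    {"grip": 0.2, "translation": [0, 0, -0.025], "twist": [0, 0, 0]},
    {"grip": 0.2, "translation": [0, 0, -0.025], "twist": [0, 0, 0]},
    {"grip": 0.2, "translation": [0, 0, -0.025], "twist": [0, 0, 0]},
    {"grip": 0.2, "translation": [0, 0, 0], "twist": [0, 0, 0]},
  ],
)

```text
clock: 17.75
eef_pos: [514.4, -57.2, 120.5]
tcp_rot: [3.135, -0.001, 1.327]
contact_force: [1.4, -0.7, 0.2]
opening: 0.405
```

```bash
python3 look.py 4 h wrist scene; python3 - <<'E'
import numpy as np,cv2
z=np.load("h_wrist.npz"); cv2.imwrite("pics/hz.png",cv2.resize(z['p'][0:200,140:420],None,fx=2.8,fy=2.8,interpolation=cv2.INTER_CUBIC)[:,:,::-1])
E
```

```text
t 17.95 x -11.27 y -1.63 z 118.10 yaw 1.3275 Fx -0.24 Fy -0.59 Fz -0.73 Fx std 0.19 op 0.39975914761217357 Tz 0.018023270573475587
```

View pics/h_wrist.png

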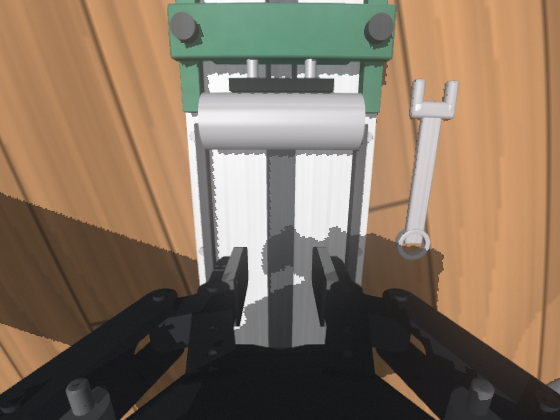

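View pics/h_scene.png

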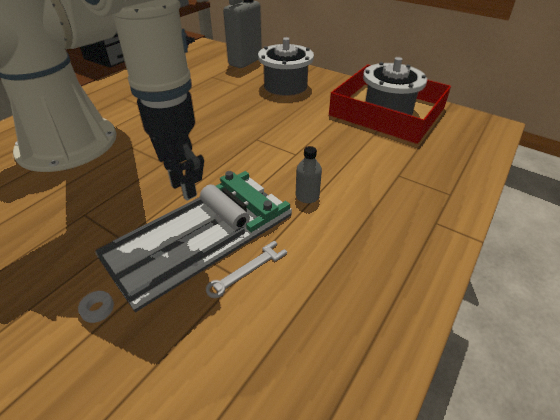

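```bash
python3 - <<'E'
from h import *
z=np.load("h_wrist.npz"); c={k:z[k] for k in z.files if k not in'pd'}
c={k:(float(v) if v.ndim==0 else v) for k,v in c.items()}
W=world_img("",z['p'],z['d'],c)
yaw=1.3285;cx=np.array([514.1,-45.6]);ex=np.array([np.cos(yaw),np.sin(yaw)]);ey=np.array([-ex[1],ex[0]])
l=np.stack([(W[...,:2]-cx)@ex,(W[...,:2]-cx)@ey,W[...,2]],-1)[88:155,195:370].reshape(-1,3)
a=l[(l[:,2]>42)&(l[:,2]<62)&(abs(l[:,1])<52)&(l[:,0]>40)&(l[:,0]<76)]
from scipy.optimize import least_squares
f=lambda q:np.hypot((a[:,0]-q[0]-q[1]*a[:,1]),(a[:,2]-q[2]-q[3]*a[:,1]))-20
print(len(a),least_squares(f,[60,0,38,0],loss='soft_l1').x)
import cv2
p0=np.load("scene0.npz")['p'].astype(int);p1=np.load("h_scene.npz")['p'].astype(int)
m=np.abs(p1-p0).sum(2)>90
print("bottle diff",m[148:205,294:324].sum(),"wrench",m[240:300,215:290].sum())
E
```

```text
7611 [6.21003834e+01 4.98116911e-03 3.66501941e+01 1.55874599e-04]
bottle diff 0 wrench 7
```

View pics/hz.png

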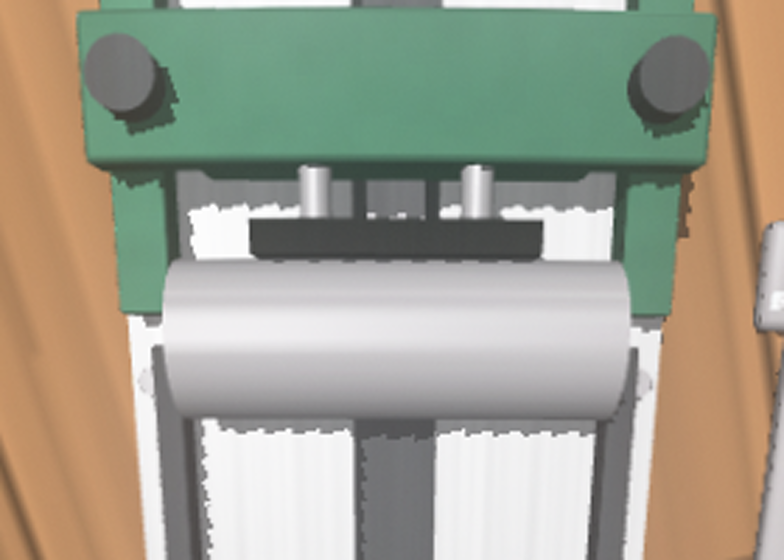

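```bash
python3 -c "
from rig import r
print(r.sign_off())"
```

```text
the job is handed in; nothing more can be done
None
```

I rolled the pin over the catch with two half-open fingers, pressed it against the stop pad, eased off and handed the job in at about 18 s of the 69 s allowed. `sign_off` gave no verdict, so these are my own measurements.

- **Catch:** I felt it from about plate x = 1 mm of finger travel, with an averaged push of up to 3.3 N. Past the top, the pin rolled on by itself to the pad.
- **Press:** the averaged wrist force along the lane was 9.3 N for at least 0.5 s, after 7.5 N for 0.25 s. No averaged reading went above 9.3 N. This is force at the tool, so the force at the pad itself could differ by about 1 N.
- **Final pose:** the last wrist-camera fit puts the pin at plate x = 62.1 mm and 0.005 rad off square. That agrees with a carriage offset of about 3 mm.
- **Small disagreement:** the same fit gave the pin's centre height as 36.7 mm, where 38 mm is expected. That is within the 2 mm calibration error.
- **Holding force:** I did not measure it after letting go. In the picture the pin touches the pad.
- **Surroundings:** the gripper was about 100 mm above the bench and clear of everything. Comparing the first and last scene pictures, the oiler and wrench had not moved. The bearing lay in the arm's shadow, so I judged it only by eye, and it looked to be in the same place.

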